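# Scan in at the dust port, then hold its sprung gate half open

## Task

Pick up the stick scanner and hold it level and still for about two seconds with its window over the middle of the yellow-edged tag's bar code, 2 to 14 cm above it and with its long body in line with the bars; then lay it gently back on its green mat, upright, and let go of it. Only then draw the dust port's sprung gate open by its yellow handle to half of its travel, never beyond three quarters, and finish while still holding it there against the spring: do not let go of the gate. Leave the other things on the bench where they are.

Things in the scene. Friction and masses are not known exactly. Their poses are not given: they have to be found in the camera images.
- scanner_grip (a point): Middle of the grip of the loose stick scanner (0.2 kg), half-way up, 20 mm above its flat underside, near its centre of mass. Black handle 30 mm wide, 40 mm high; at its +x end an orange head 50 mm wide, 40 mm high, 55 mm long. Axes: x from handle to head, y across, z up. Head's rear 40 mm ahead of this point, its front 95 mm ahead; handle's rear end 75 mm behind.
- scanner_window (a point): Middle of the scanner's reading window, in the underside of its orange head, 70 mm ahead (+x) of scanner_grip and 20 mm below it. It reads straight down (-z); axes as scanner_grip.
- scanner: The scanner as a whole; its origin is in the plane of its underside, 10 mm ahead (+x) of scanner_grip and 20 mm below it.
- mat: Green mat fixed on the bench, 220 mm (x) by 150 mm (y), 4 mm thick; origin at the centre of its underside. At the start the scanner lies on it; 'on the mat' means scanner_grip within 75 mm along x and 55 mm along y of the centre.
- yellow_tag_code (a point): Centre of the bar code on the yellow-edged tag, a fixed flat plate 100 mm (x) by 75 mm (y) and 10 mm thick lying on the bench; the point is on its upper face, 11 mm above the bench. The black bars, 58 mm long, run along x; the code is 45 mm wide along y. z up.
- blue_tag_code (a point): The same point on the blue-edged tag, of the same size. It belongs to another port and is not wanted; the two tags may have changed places.
- port: Fixed grey sheet-metal dust port, 200 mm (x) by 180 mm (y), top 70 mm above the bench; origin at the centre of its underside. Its front faces its own -x. Two aluminium rails 14 mm high run along x on the top at y = +-63 mm, each with a red mark at x = -45 mm. A hose stub leaves its back (+x).
- gate (a joint): Opening of the gate: 0 shut (as it starts), 0.040 half, 0.080 fully open. Steel plate 100 by 108 mm on the port's top, sliding along the port's -x axis, to its front, between the rails. A spring pulls it shut: 3 N at the start, 8.4 N at half, 14 N fully open; let go, it slams shut. At half travel the plate's front edge is level with the red marks.
- gate_grip (a point): Point at which to grasp the gate's yellow handle, an upright block 24 by 24 mm that stands 50 mm up from the gate plate (plate top 76 mm, handle top 126 mm above the bench). On its axis, 108 mm above the bench; it moves with the gate, and shut it is 9 mm behind (+x) the port's centre. Axes as the port.
- can: Blue can standing upright, 66 mm across, 150 mm high; origin at its foot. Leave it alone.
- jar: Amber jar with a brass cap, 70 mm across, 90 mm high; origin at its foot. Leave it alone.
- mug: White mug, 80 mm across, 90 mm high, handle to its +y; origin at its foot. Leave it alone.
- screwdriver: Red-handled screwdriver lying on the bench along its x; origin at mid-length. Leave it alone.
- wrench: Steel wrench lying on the bench along its x; origin at mid-length. Leave it alone.
There are look-alikes about, which are no part of the job. What is shaped like the part that bears yellow_tag_code but red is not meant. What is shaped like the scanner but blue is not meant.

How it is judged:
By the outcome, as a careful person would: the job done as asked, in the order asked, and still so for the second after the job is handed in, while the arm keeps its last pose, push and grip.
It also fails if it takes over 64 s, if anything falls off the work surface, if the arm or the gripper's body presses on something with over 40 N, if the wrist force passes 120 N, or if a joint passes its speed limit or range.

## Robot

A 6-joint arm with a two-finger parallel gripper is mounted at the origin on the work surface. World frame = base frame: x ahead of the robot, y to its left, z up, the work surface at z = 0. Lengths are in m, angles in rad, forces in N, time in s.
With the tool pointing down it reaches from about 0.325 to 0.9 m from the base axis. Payload 6.1 kg.
Tool frame: the origin (TCP) lies between the finger pads; the fingertips stand 11 mm ahead of it and the grasp point (between the pads) lies 8 mm behind it; z points along the fingers, x is the direction in which the jaws open and shut, and the axes are right-handed (so a half turn about z gives the same grasp; the last joint's range is limited). The gripper opens to 87 mm and grips with 3 to 60 N. Pads are 19 mm wide; open, the fingers measure 117 mm over their backs; the gripper's body (75 mm by 190 mm) begins 51 mm behind the grasp point.
Start: joints at [1.034, 0.22, 1.526, -0, 1.395, -0.126], TCP at [0.25, 0.573, 0.234] pointing down, gripper open.
Joint ranges: [-2.98, 2.98], [-0.91, 2.08], [0.09, 2.57], [-1.24, 4.39], [0.2, 2.65], [-2.68, 2.68]. Speed limits (rad/s): [2.57, 2.57, 3.01, 3.14, 3.14, 3.14].

## Interface

Orientations are given as [roll, pitch, yaw] about the fixed x, y, z axes, in that order (R = Rz(yaw) Ry(pitch) Rx(roll)).
In Python, from bench import r gives the robot as it stands.
- The arm moves only by the shell command python3 -m crank 'ROWS' [OPENING] [FORCE]. ROWS is JSON, a list of rows, each an object of numbers: "x", "y", "z": the shift along the tool's x, y, z in m; "spin": the turn about the tool's z in degrees. A call has exactly 10 rows; each row shifts and turns the pose as measured when the row begins, along the tool's axes as they then stand; what a row does not reach is not made up. A row lasts 1/12 s, in which the tool goes at most 41.7 mm and 7.16 degrees, less where a joint would pass 70% of its speed; a pose out of reach is approached as far as the arm can. A call with a gripper value outside its range is refused whole. OPENING is the closure, from 0 (fully open) to 1 (shut), set as the call begins (- or left out, the last holds). The fingers move at their own pace and stop on an object; FORCE is the grip in N (left out, the last holds). Time passes only in rows, so rows that do not move let the fingers close, or fill a call up. It gives the time, the measured TCP pose, the force and the opening at its end, in the units of the state.
- r.sense(): the state, without advancing time (a new reading comes with each control period).
- r.get_image(name): name is "scene" or "top" or "wrist"; returns the picture (480x640x3 uint8, red, green, blue); there is no depth.
- r.camera_info(name): a dict with "vfov" (degrees; the focal length in pixels is half the picture's height over the tangent of half this angle, whatever the lens; pixels are square), "cx", "cy" (the principal point, pixels), "k1" (the pictures are not rectified: a ray, as slopes to the right and down, at radius r is drawn at 1 + k1 r^2 times it, then the intrinsics apply), "eye" and "rotation" of the camera in the world. Camera axes: x right, y up, looking along -z (the intrinsics and any distortion apply to the point x, -y, -z); pixel columns grow to the right and rows downward; lengths in m; the calibration is good to about 2 mm. A picture is of the moment at which its call begins: read the wrist's pose just before it. camera_info takes no time and is no camera call; for the wrist camera it gives the pose at the moment of the call.
- r.job_done(): hands the job in, once; it reports no verdict.
The state is a dict: "clock": time; "joint_positions": joint angles; "qvel": joint speeds; "effort": joint torques, N m; "tcp_pos": TCP position; "tool_rot": TCP orientation; "contact_force": force on the tool from outside, world axes, zero at the start; "wrist_torque": the same for the moment, N m; "width": opening from 0.0 (shut) to 1.0 (fully open).
Only numpy, scipy, OpenCV 4.12 (cv2) and the standard library are available. Lean on these libraries where they do the work, as an engineer would, in place of code of your own. Each camera call takes 0.05 s, during which the arm holds its last target. There are 200 camera calls.

## Working session

There is one attempt and no reset: what is moved stays moved. The work goes in short steps, Python scripts to look and compute and a shell command to move; the robot and the scene stay as the last step left them, time stands still between calls to the robot, and variables do not carry over. Pictures are saved under pics/ and viewed, about 8 in all and at most 12, crops included, and the job is handed in when it is done.

```bash
ls; mkdir -p pics
python3 - <<'E'
from bench import r
import cv2,json
print(r.sense())
for n in ("top","scene"):
    im=r.get_image(n); cv2.imwrite(f"pics/{n}0.png",im[:,:,::-1]); print(n,r.camera_info(n))
print(r.camera_info("wrist"))
E
```

```text
pics
{'clock': 0.0, 'joint_positions': array([ 1.03388536e+00,  2.21234243e-01,  1.52760305e+00, -1.01061205e-05,
        1.39469459e+00, -1.26063971e-01]), 'qvel': array([-0.00064664, -0.00061868,  0.0003448 , -0.00012412,  0.00168792,
        0.00039583]), 'effort': array([-1.29180909e-03, -4.94623768e+01, -3.87358046e+01,  6.97762496e-02,
        5.75839367e-02, -1.71557640e-04]), 'tcp_pos': array([0.24929506, 0.57247952, 0.23243647]), 'tool_rot': array([-3.14135870e+00,  1.92509053e-03,  1.15995133e+00]), 'contact_force': array([-0.42892075,  0.01427743,  0.29062476]), 'wrist_torque': array([-0.02213587, -0.00500868,  0.03721643]), 'width': 1.0021433451508452}
top {'vfov': 51.25610271365882, 'cx': 316.14513889913746, 'cy': 242.6078939898311, 'k1': -0.08997480908371498, 'eye': array([ 0.36703411, -0.0294145 ,  1.44488582]), 'rotation': array([ 0.15099233,  0.02089208, -1.57222174])}
scene {'vfov': 45.93564662859677, 'cx': 317.36242262282514, 'cy': 248.51546808416384, 'k1': -0.08852409313559784, 'eye': array([1.29318213, 0.66323736, 1.12929926]), 'rotation': array([0.75696129, 0.0046226 , 2.3214828 ])}
{'vfov': 67.28698194608617, 'cx': 317.9994202305599, 'cy': 247.09341594684858, 'k1': -0.05719944269726957, 'eye': array([0.17998006, 0.60264904, 0.38363022]), 'rotation': array([-0.27301497,  0.00209226,  1.16055124])}
```

View pics/top0.png

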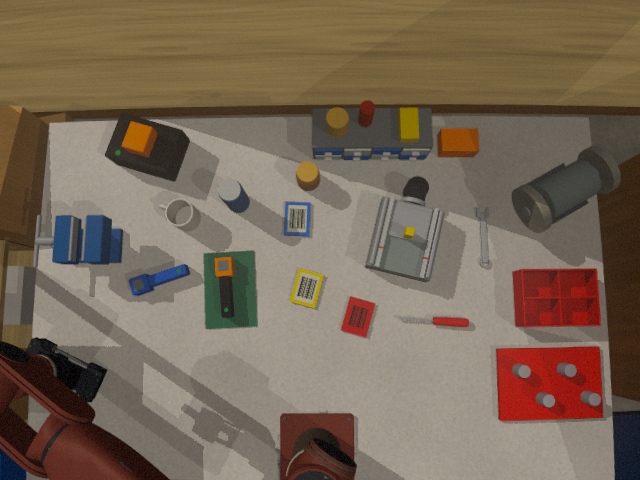

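View pics/scene0.png

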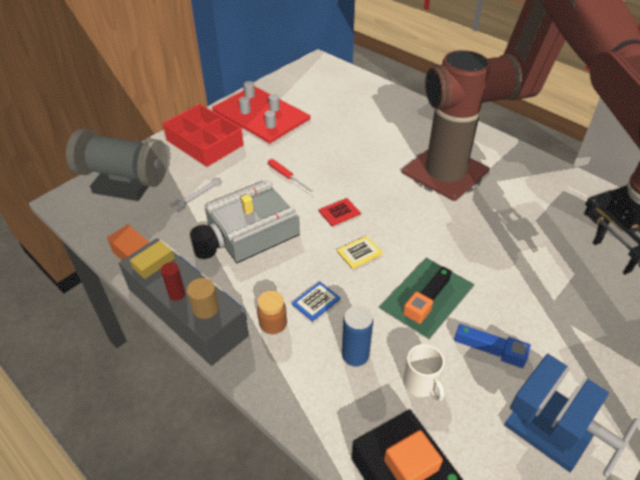

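The top view shows the possible targets:
- **Scanner:** orange and black on the green mat at (226,285). The look-alikes are the blue stick (160,280), the orange block on a black box (140,140) and an orange box (458,142).
- **Tags:** yellow-edged (307,288), blue-edged (297,218) and red (359,316).
- **Gate handle:** yellow at (409,232). The yellow box at (409,124) is not it.

By the description I choose (226,285), (307,288) and (409,232), and will check them in a close crop.

```bash
cat > h.py <<'E'
import numpy as np,cv2
from scipy.spatial.transform import Rotation as R
from bench import r
def K(c):
    f=240/np.tan(np.radians(c['vfov'])/2); return np.array([[f,0,c['cx']],[0,f,c['cy']],[0,0,1]]),np.array([c['k1'],0,0,0.])
def cast(c,px,z):
    k,d=K(c); p=cv2.undistortPoints(np.float64(px).reshape(-1,1,2),k,d)[:,0]
    v=np.c_[p[:,0],-p[:,1],-np.ones(len(p))]@R.from_euler('xyz',c['rotation']).as_matrix().T
    return c['eye']+v*((np.reshape(z,(-1,1))-c['eye'][2])/v[:,2:])
def proj(c,P):
    k,d=K(c); q=(np.atleast_2d(P)-c['eye'])@R.from_euler('xyz',c['rotation']).as_matrix()
    p=q[:,:2]/-q[:,2:]*[1,-1]; p*=1+c['k1']*(p**2).sum(1,keepdims=True); return p*k[0,0]+k[:2,2]
def shot(n):
    c=r.camera_info(n); im=r.get_image(n); return c,im
def mask(im,box,h,s=90,v=60,vmax=255):
    x0,y0,x1,y1=box; hsv=cv2.cvtColor(im,cv2.COLOR_RGB2HSV)
    m=cv2.inRange(hsv,(h[0],s,v),(h[1],255,vmax)); o=np.zeros_like(m); o[y0:y1,x0:x1]=m[y0:y1,x0:x1]
    cs=cv2.findContours(o,cv2.RETR_EXTERNAL,cv2.CHAIN_APPROX_NONE)[0]
    return max(cs,key=cv2.contourArea)[:,0].astype(float)
def rect(P):
    (c,s,a)=cv2.minAreaRect((P[:,:2]*1000).astype(np.float32)); b=cv2.boxPoints((c,s,a)); e=[b[1]-b[0],b[2]-b[1]]
    l=max(e,key=np.linalg.norm); return np.round(np.array(c)/1000,4),np.round(sorted(s),1),round(float(np.degrees(np.arctan2(l[1],l[0]))),1)
E
python3 - <<'E'
from h import *
im=cv2.imread('pics/top0.png')[:,:,::-1].copy(); sc=cv2.imread('pics/scene0.png')[:,:,::-1].copy()
c=r.camera_info('top'); cs=r.camera_info('scene')
for n,i,cc,box,h,z in [
 ('mat','t',c,(190,235,275,345),(50,85),.004),('head','t',c,(205,250,245,285),(5,18),.044),('ytag','t',c,(280,260,335,315),(22,35),.011),('hand','t',c,(395,220,425,245),(22,35),.126),
 ('mat','s',cs,(370,250,480,345),(50,85),.004),('head','s',cs,(395,285,440,325),(5,18),.044),('ytag','s',cs,(325,225,395,275),(22,35),.011),('hand','s',cs,(235,190,260,220),(22,35),.12)]:
    m=mask(im if i=='t' else sc,box,h,110 if n!='mat' else 60,50 if n!='mat' else 25); print(n,i,rect(cast(cc,m,z)))
a=cv2.resize(im[240:340,190:350],(800,500),interpolation=cv2.INTER_CUBIC)
b=cv2.resize(im[170:290,350:460],(458,500),interpolation=cv2.INTER_CUBIC)
o=np.hstack([a,b]); o=cv2.resize(o,None,fx=.63,fy=.63); cv2.imwrite('pics/crop1.png',o[:,:,::-1]); print(o.shape)
E
```

```text
mat t (array([0.4517, 0.251 ]), array([147.5, 217.8]), 3.1)
head t (array([0.5126, 0.2606]), array([56.3, 56.7]), 4.0)
ytag t (array([0.455 , 0.0282]), array([ 75.5, 100.4]), -15.0)
hand t (array([ 0.5947, -0.2493]), array([26.5, 32.5]), -15.4)
mat s (array([0.4499, 0.2505]), array([144.2, 213.2]), 3.0)
head s (array([0.5227, 0.2688]), array([61.6, 84.7]), 5.4)
ytag s (array([0.4556, 0.0292]), array([ 79.3, 101.4]), -14.3)
hand s (array([ 0.6063, -0.2393]), array([26.8, 72.6]), 55.8)
(315, 793, 3)
```

View pics/crop1.png

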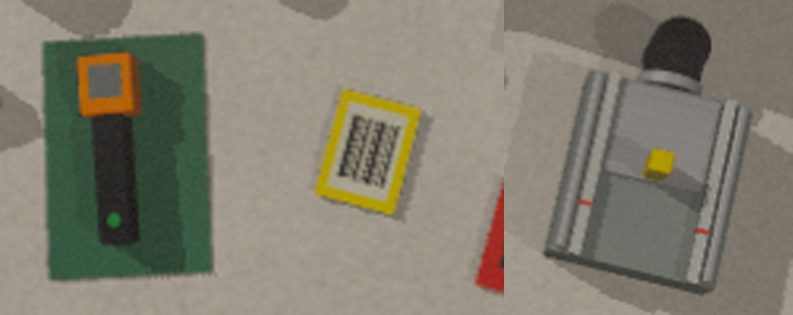

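The crop confirms the choice: the orange-headed stick on the green mat, the yellow-edged tag (75.5 × 100.4 mm, bars along its long axis at −15°), and the gate handle between rails with red marks. I'm moving over the scanner for a close look.

```bash
cat >> h.py <<'E'
def go(x,y,z,yaw):
    s=r.sense(); M=R.from_euler('xyz',s['tool_rot']).as_matrix(); d=M.T@(np.array([x,y,z])-s['tcp_pos'])
    w=np.degrees(np.arctan2(M[1,0],M[0,0])); print('t',round(s['clock'],2),'tcp',s['tcp_pos'].round(4),'yaw',w.round(2),'w',round(s['width'],3),'F',s['contact_force'].round(1),'-> tool shift',d.round(4),'spin',round(((w-yaw)+180)%360-180,2))
E
python3 -m crank '[{"x":-0.021,"y":0.031},{"x":-0.021,"y":0.031},{"x":-0.021,"y":0.031},{"x":-0.021,"y":0.031},{"x":-0.021,"y":0.031},{"x":-0.021,"y":0.031},{"x":-0.021,"y":0.031},{"x":-0.021,"y":0.031},{"x":-0.021,"y":0.031},{"x":-0.021,"y":0.031}]' 0
python3 -c "
from h import *
go(.446,.258,.23,94)"
```

```text
t 0.1 tcp [0.2493 0.5725 0.2325] yaw 66.46 w 1.002 F [ 1.  -0.3  0.6] -> tool shift [-0.2098  0.3059  0.0029] spin -27.54$[0]: bad value
```

```bash
python3 -m crank '[{"x":-0.021,"y":0.031,"z":0,"spin":0},{"x":-0.021,"y":0.031,"z":0,"spin":0},{"x":-0.021,"y":0.031,"z":0,"spin":0},{"x":-0.021,"y":0.031,"z":0,"spin":0},{"x":-0.021,"y":0.031,"z":0,"spin":0},{"x":-0.021,"y":0.031,"z":0,"spin":0},{"x":-0.021,"y":0.031,"z":0,"spin":0},{"x":-0.021,"y":0.031,"z":0,"spin":0},{"x":-0.021,"y":0.031,"z":0,"spin":0},{"x":-0.021,"y":0.031,"z":0,"spin":0}]' 0
python3 -c "
from h import *
go(.446,.258,.23,94)"
```

```text
clock: 0.93
tcp_pos: [0.4506, 0.248, 0.2264]
tool_rot: [-3.136, 0.007, 1.174]
contact_force: [0.9, 0.9, 0.9]
width: 1.002
t 0.93 tcp [0.4506 0.248  0.2264] yaw 67.26 w 1.002 F [0.9 0.9 0.9] -> tool shift [ 0.0074 -0.0081 -0.0036] spin -26.74
```

```bash
python3 -m crank '[{"x":0.003,"y":-0.003,"z":-0.001,"spin":-5},{"x":0.003,"y":-0.003,"z":-0.001,"spin":-5},{"x":0,"y":0,"z":0,"spin":-5},{"x":0,"y":0,"z":0,"spin":-5},{"x":0,"y":0,"z":0,"spin":-5},{"x":0,"y":0,"z":0,"spin":-2},{"x":0,"y":0,"z":0,"spin":0},{"x":0,"y":0,"z":0,"spin":0},{"x":0,"y":0,"z":0,"spin":0},{"x":0,"y":0,"z":0,"spin":0}]'
python3 - <<'E'
from h import *
go(.446,.258,.23,94)
c,im=shot('wrist'); cv2.imwrite('pics/w1.png',im[:,:,::-1]); print(c)
E
```

```text
clock: 1.77
tcp_pos: [0.4503, 0.2446, 0.2244]
tool_rot: [-3.127, 0.009, 1.649]
contact_force: [0.3, -0.8, -0.0]
width: 1.001
t 1.77 tcp [0.4503 0.2446 0.2244] yaw 94.48 w 1.001 F [ 0.3 -0.8 -0. ] -> tool shift [ 0.0136 -0.0033 -0.0056] spin 0.48
{'vfov': 67.28698194608617, 'cx': 317.9994202305599, 'cy': 247.09341594684858, 'k1': -0.05719944269726957, 'eye': array([0.37701425, 0.24076775, 0.37657184]), 'rotation': array([-0.25848733,  0.00900759,  1.64954859])}
```

View pics/w1.png

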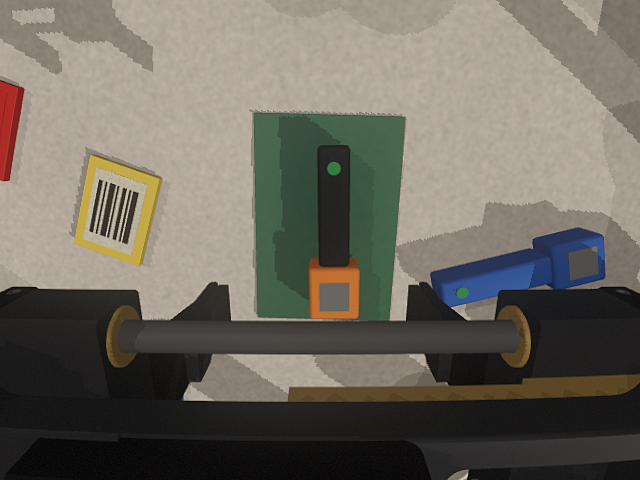

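The wrist view shows the scanner upright on its mat. The handle runs (334,146)–(334,266), with the head around (334,295). The yellow tag is at (118,208) and the blue look-alike at right.

Run:
```python
from h import *
im=cv2.imread('pics/w1.png')[:,:,::-1].copy(); c=r.camera_info('wrist')
hsv=cv2.cvtColor(im,cv2.COLOR_RGB2HSV)
o=mask(im,(290,250,380,320),(3,20),120,60); print('head',rect(cast(c,o,.044)))
g=mask(im,(315,150,350,185),(45,85),100,90); print('dot',rect(cast(c,g,.044)))
d=mask(im,(300,135,365,258),(0,180),0,0,38); P=cast(c,d,.044); print('handle',rect(P),d.min(0),d.max(0))
print('handle corners',cast(c,[(318,146),(350,146),(319,262),(350,262)],.044).round(4))
y=mask(im,(60,140,175,275),(18,35),90,80); print('ytag',rect(cast(c,y,.010)))
m=mask(im,(240,100,420,322),(50,85),60,25); print('mat',rect(cast(c,m,.004)))
b=cast(c,mask(im,(80,165,150,255),(0,180),0,0,70),.011); print('bars',rect(b))
```

```text
head (array([0.5059, 0.2634]), array([50.1, 63.1]), 4.7)
dot (array([0.3901, 0.2529]), array([10.7, 11.8]), -85.4)
handle (array([0.4218, 0.2555]), array([ 28.6, 104. ]), 4.9) [318. 145.] [349. 257.]
handle corners [[0.3719 0.2374 0.044 ]
 [0.3696 0.2658 0.044 ]
 [0.4796 0.2468 0.044 ]
 [0.4772 0.2766 0.044 ]]
ytag (array([0.4525, 0.0308]), array([ 78.4, 101.5]), -15.2)
mat (array([0.4494, 0.2516]), array([148.8, 218.7]), 3.1)
bars (array([0.4578, 0.0459]), array([ 5.4, 56.3]), -15.5)
```

```bash
python3 -m crank '[{"x":0.005,"y":-0.002,"z":0.01,"spin":-0.5},{"x":0.005,"y":-0.002,"z":0.02,"spin":0},{"x":0.004,"y":0,"z":0.02,"spin":0},{"x":0,"y":0,"z":0.02,"spin":0},{"x":0,"y":0,"z":0.02,"spin":0},{"x":0,"y":0,"z":0.02,"spin":0},{"x":0,"y":0,"z":0.01,"spin":0},{"x":0,"y":0,"z":0,"spin":0},{"x":0,"y":0,"z":0,"spin":0},{"x":0,"y":0,"z":0,"spin":0}]'
python3 -c "
from h import *
go(.445,.258,.022,94.8)"
```

```text
clock: 2.65
tcp_pos: [0.4415, 0.2605, 0.0968]
tool_rot: [-3.128, 0.007, 1.659]
contact_force: [-0.1, 0.4, 0.2]
width: 1.0
t 2.65 tcp [0.4415 0.2605 0.0968] yaw 95.05 w 1.0 F [-0.1  0.4  0.2] -> tool shift [-0.0023  0.0043  0.0748] spin 0.25
```

```bash
python3 -m crank '[{"x":-0.001,"y":0.002,"z":0.01,"spin":0.2},{"x":-0.001,"y":0.002,"z":0.012,"spin":0},{"x":0,"y":0,"z":0.012,"spin":0},{"x":0,"y":0,"z":0.012,"spin":0},{"x":0,"y":0,"z":0.012,"spin":0},{"x":0,"y":0,"z":0.008,"spin":0},{"x":0,"y":0,"z":0.005,"spin":0},{"x":0,"y":0,"z":0,"spin":0},{"x":0,"y":0,"z":0,"spin":0},{"x":0,"y":0,"z":0,"spin":0}]'
python3 -c "
from h import *
go(.445,.258,.022,94.8)"
```

```text
clock: 3.48
tcp_pos: [0.4519, 0.2597, 0.0251]
tool_rot: [-3.141, 0.003, 1.654]
contact_force: [0.1, -0.3, -0.4]
width: 0.995
t 3.48 tcp [0.4519 0.2597 0.0251] yaw 94.76 w 0.995 F [ 0.1 -0.3 -0.4] -> tool shift [-0.0011 -0.007   0.0031] spin -0.04
```

```bash
python3 -m crank '[{"x":-0.001,"y":-0.003,"z":0.001,"spin":0},{"x":0,"y":-0.003,"z":0.001,"spin":0},{"x":0,"y":-0.001,"z":0.001,"spin":0},{"x":0,"y":0,"z":0,"spin":0},{"x":0,"y":0,"z":0,"spin":0},{"x":0,"y":0,"z":0,"spin":0},{"x":0,"y":0,"z":0,"spin":0},{"x":0,"y":0,"z":0,"spin":0},{"x":0,"y":0,"z":0,"spin":0},{"x":0,"y":0,"z":0,"spin":0}]'
python3 -c "
from h import *
go(.445,.258,.022,94.8)"
python3 -m crank '[{"x":0,"y":0,"z":0,"spin":0},{"x":0,"y":0,"z":0,"spin":0},{"x":0,"y":0,"z":0,"spin":0},{"x":0,"y":0,"z":0,"spin":0},{"x":0,"y":0,"z":0,"spin":0},{"x":0,"y":0,"z":0,"spin":0},{"x":0,"y":0,"z":0,"spin":0},{"x":0,"y":0,"z":0,"spin":0},{"x":0,"y":0,"z":0,"spin":0},{"x":0,"y":0,"z":0,"spin":0}]' 1 35
python3 -c "
from h import *
go(.445,.258,.022,94.8)"
```

```text
clock: 4.32
tcp_pos: [0.4463, 0.2589, 0.0247]
tool_rot: [3.137, 0.002, 1.654]
contact_force: [0.1, -0.1, -0.6]
width: 1.001
t 4.32 tcp [0.4463 0.2589 0.0247] yaw 94.77 w 1.001 F [ 0.1 -0.1 -0.6] -> tool shift [-0.0008 -0.0014  0.0027] spin -0.03
clock: 5.15
tcp_pos: [0.4463, 0.2588, 0.0246]
tool_rot: [3.137, 0.002, 1.654]
contact_force: [0.3, 0.8, -0.1]
width: 0.341
t 5.15 tcp [0.4463 0.2588 0.0246] yaw 94.77 w 0.341 F [ 0.3  0.8 -0.1] -> tool shift [-0.0007 -0.0013  0.0026] spin -0.03
```

```bash
python3 -m crank '[{"x":0,"y":0,"z":-0.005,"spin":0},{"x":0,"y":0,"z":-0.01,"spin":0},{"x":0,"y":0,"z":-0.015,"spin":0},{"x":0,"y":0,"z":-0.02,"spin":0},{"x":0,"y":0,"z":-0.015,"spin":0},{"x":0,"y":0,"z":-0.005,"spin":0},{"x":0,"y":0,"z":0,"spin":0},{"x":0,"y":0,"z":0,"spin":0},{"x":0,"y":0,"z":0,"spin":0},{"x":0,"y":0,"z":0,"spin":0}]'
python3 -c "
from h import *
go(.3886,.0468,.092,75)"
python3 -m crank '[{"x":-0.01,"y":-0.004,"z":0,"spin":0},{"x":-0.02,"y":-0.007,"z":0,"spin":0},{"x":-0.025,"y":-0.009,"z":0,"spin":0},{"x":-0.025,"y":-0.009,"z":0,"spin":0},{"x":-0.025,"y":-0.009,"z":0,"spin":0},{"x":-0.025,"y":-0.009,"z":0,"spin":0},{"x":-0.025,"y":-0.009,"z":0,"spin":0},{"x":-0.02,"y":-0.007,"z":0,"spin":0},{"x":-0.01,"y":-0.004,"z":0,"spin":0},{"x":0,"y":0,"z":0,"spin":0}]'
python3 -c "
from h import *
go(.3886,.0468,.092,75)"
```

```text
clock: 5.98
tcp_pos: [0.4426, 0.2578, 0.0972]
tool_rot: [-3.139, 0.004, 1.654]
contact_force: [-0.5, 0.1, -1.8]
width: 0.341
t 5.98 tcp [0.4426 0.2578 0.0972] yaw 94.77 w 0.341 F [-0.5  0.1 -1.8] -> tool shift [-0.2058 -0.0713  0.0062] spin 19.77
clock: 6.82
tcp_pos: [0.3796, 0.0563, 0.0895]
tool_rot: [-3.123, 0.006, 1.659]
contact_force: [-0.1, 0.0, -2.6]
width: 0.342
t 6.82 tcp [0.3796 0.0563 0.0895] yaw 95.05 w 0.342 F [-0.1  0.  -2.6] -> tool shift [-0.0103  0.008  -0.0026] spin 20.05
```

```bash
python3 -m crank '[{"x":-0.003,"y":0.002,"z":0,"spin":3},{"x":-0.004,"y":0.002,"z":0,"spin":4},{"x":-0.003,"y":0.002,"z":0,"spin":4},{"x":0,"y":0.002,"z":0,"spin":4},{"x":0,"y":0,"z":0,"spin":3},{"x":0,"y":0,"z":0,"spin":2},{"x":0,"y":0,"z":0,"spin":0},{"x":0,"y":0,"z":0,"spin":0},{"x":0,"y":0,"z":0,"spin":0},{"x":0,"y":0,"z":0,"spin":0}]'
python3 - <<'E'
from h import *
go(.3886,.0468,.092,75)
c,im=shot('top'); cv2.imwrite('pics/t2.png',im[:,:,::-1])
s=r.sense();M=R.from_euler('xyz',s['tool_rot']).as_matrix(); print(s['tool_rot'],'window est',s['tcp_pos']+M@[0,.0687,.0206])
o=cv2.resize(im[240:340,250:370],(720,600),interpolation=cv2.INTER_CUBIC); cv2.imwrite('pics/t2c.png',o[:,:,::-1])
E
```

```text
clock: 7.65
tcp_pos: [0.3829, 0.0466, 0.0844]
tool_rot: [-3.117, 0.013, 1.293]
contact_force: [-0.1, 0.0, -2.5]
width: 0.344
t 7.65 tcp [0.3829 0.0466 0.0844] yaw 74.07 w 0.344 F [-0.1  0.  -2.5] -> tool shift [ 0.0016  0.0052 -0.0078] spin -0.93
[-3.11657086  0.01331149  1.29270496] window est [0.4483658  0.02763617 0.06206028]
```

View pics/t2c.png

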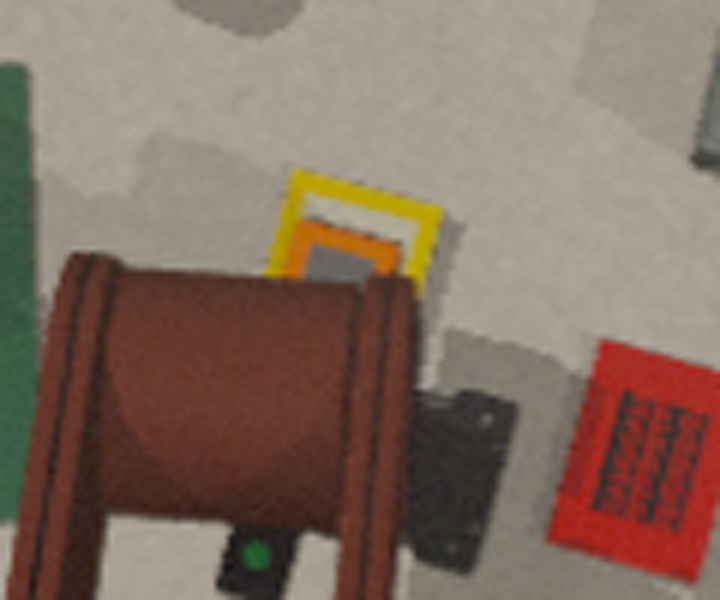

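The crop shows the orange head over the yellow tag, in line with it. The head's front edge runs from about (300,277) to (317,280.5) in the full picture. I'm checking the window position from it, then making a small correction.

```bash
python3 - <<'E'
from h import *
c=r.camera_info('top'); P=cast(c,[(300,277),(317,280.5)],.102); m=P.mean(0); a=np.radians(-16)
print(P.round(4),np.linalg.norm(P[1]-P[0]),'window',m-.025*np.array([np.cos(a),np.sin(a),0]))
E
python3 -m crank '[{"x":0.001,"y":0.002,"z":0,"spin":-0.5},{"x":0.001,"y":0.002,"z":0,"spin":-0.4},{"x":0,"y":0.002,"z":0,"spin":0},{"x":0,"y":0,"z":0,"spin":0},{"x":0,"y":0,"z":0,"spin":0},{"x":0,"y":0,"z":0,"spin":0},{"x":0,"y":0,"z":0,"spin":0},{"x":0,"y":0,"z":0,"spin":0},{"x":0,"y":0,"z":0,"spin":0},{"x":0,"y":0,"z":0,"spin":0}]'
python3 - <<'E'
from h import *
go(.3886,.0468,.092,75)
s=r.sense();M=R.from_euler('xyz',s['tool_rot']).as_matrix(); print(s['tool_rot'],'window est',s['tcp_pos']+M@[0,.0687,.0206])
c,im=shot('scene'); cv2.imwrite('pics/s2.png',im[:,:,::-1])
o=mask(im,(320,200,400,290),(3,18),120,60); print(o.min(0),o.max(0))
o=cv2.resize(im[180:300,300:440],(700,600),interpolation=cv2.INTER_CUBIC); cv2.imwrite('pics/s2c.png',o[:,:,::-1])
E
```

```text
[[ 0.478   0.0419  0.102 ]
 [ 0.4685 -0.0038  0.102 ]] 0.0467231275593001 window [0.44922344 0.02596281 0.102     ]
clock: 8.53
tcp_pos: [0.3901, 0.0471, 0.0843]
tool_rot: [-3.117, 0.013, 1.312]
contact_force: [-0.4, 0.6, -2.1]
width: 0.341
t 8.53 tcp [0.3901 0.0471 0.0843] yaw 75.15 w 0.341 F [-0.4  0.6 -2.1] -> tool shift [-0.0008 -0.0016 -0.0077] spin 0.15
[-3.11662453  0.01275992  1.31158177] window est [0.45593873 0.02932684 0.06194605]
[348. 219.] [376. 245.]
```

View pics/s2c.png

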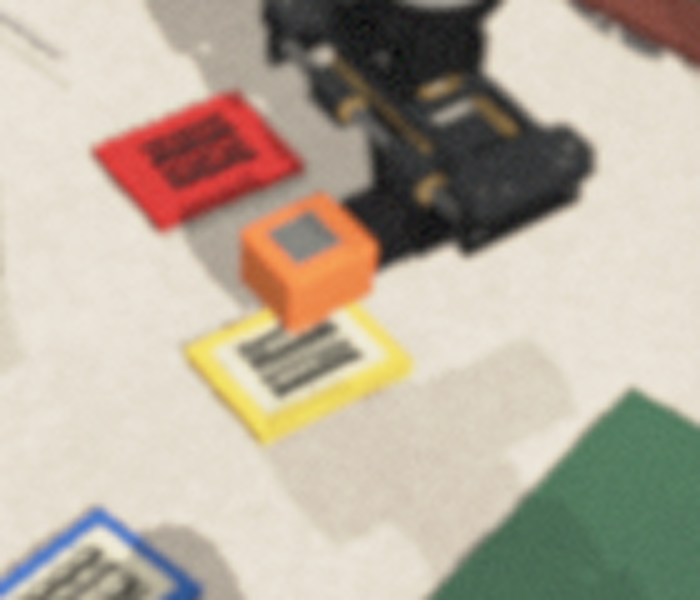

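The scanner is held level over the yellow tag (head about (362,232), tag below it). Both window estimates lie within 3 mm of the code, about 5 cm above it. Now I hold still.

```bash
python3 -m crank '[{"x":0,"y":0,"z":0,"spin":0},{"x":0,"y":0,"z":0,"spin":0},{"x":0,"y":0,"z":0,"spin":0},{"x":0,"y":0,"z":0,"spin":0},{"x":0,"y":0,"z":0,"spin":0},{"x":0,"y":0,"z":0,"spin":0},{"x":0,"y":0,"z":0,"spin":0},{"x":0,"y":0,"z":0,"spin":0},{"x":0,"y":0,"z":0,"spin":0},{"x":0,"y":0,"z":0,"spin":0}]'
python3 -m crank '[{"x":0,"y":0,"z":0,"spin":0},{"x":0,"y":0,"z":0,"spin":0},{"x":0,"y":0,"z":0,"spin":0},{"x":0,"y":0,"z":0,"spin":0},{"x":0,"y":0,"z":0,"spin":0},{"x":0,"y":0,"z":0,"spin":0},{"x":0,"y":0,"z":0,"spin":0},{"x":0,"y":0,"z":0,"spin":0},{"x":0,"y":0,"z":0,"spin":0},{"x":0,"y":0,"z":0,"spin":0}]'
python3 -m crank '[{"x":0,"y":0,"z":0,"spin":0},{"x":0,"y":0,"z":0,"spin":0},{"x":0,"y":0,"z":0,"spin":0},{"x":0,"y":0,"z":0,"spin":0},{"x":0,"y":0,"z":0,"spin":0},{"x":0,"y":0,"z":0,"spin":0},{"x":0,"y":0,"z":0,"spin":0},{"x":0,"y":0,"z":0,"spin":0},{"x":0,"y":0,"z":0,"spin":0},{"x":0,"y":0,"z":0,"spin":0}]'
python3 -c "
from h import *
go(.4455,.2525,.075,94)
s=r.sense();M=R.from_euler('xyz',s['tool_rot']).as_matrix(); print('window est',s['tcp_pos']+M@[0,.0687,.0206])"
```

```text
clock: 9.42
tcp_pos: [0.3901, 0.0471, 0.0843]
tool_rot: [-3.117, 0.013, 1.312]
contact_force: [0.4, -0.4, -1.7]
width: 0.34
clock: 10.25
tcp_pos: [0.3901, 0.0471, 0.0843]
tool_rot: [-3.117, 0.013, 1.312]
contact_force: [-0.1, -0.5, -1.7]
width: 0.343
clock: 11.08
tcp_pos: [0.3901, 0.0471, 0.0843]
tool_rot: [-3.117, 0.013, 1.312]
contact_force: [1.1, 0.7, -2.0]
width: 0.343
t 11.08 tcp [0.3901 0.0471 0.0843] yaw 75.15 w 0.343 F [ 1.1  0.7 -2. ] -> tool shift [0.2129 0.0011 0.0066] spin -18.85
window est [0.45590291 0.02932755 0.06198984]
```

```bash
python3 -m crank '[{"x":0.01,"y":0,"z":0,"spin":0},{"x":0.02,"y":0,"z":0,"spin":0},{"x":0.026,"y":0,"z":0,"spin":0},{"x":0.026,"y":0,"z":0,"spin":0},{"x":0.026,"y":0,"z":0,"spin":0},{"x":0.026,"y":0,"z":0,"spin":0},{"x":0.026,"y":0,"z":0,"spin":0},{"x":0.02,"y":0,"z":0,"spin":0},{"x":0.01,"y":0,"z":0,"spin":0},{"x":0,"y":0,"z":0,"spin":0}]'
python3 -c "
from h import *
go(.4455,.2525,.075,94)"
python3 -m crank '[{"x":0,"y":0,"z":0,"spin":-3},{"x":0,"y":0,"z":0,"spin":-4},{"x":0,"y":0,"z":0,"spin":-4},{"x":0,"y":0,"z":0,"spin":-4},{"x":0,"y":0,"z":0,"spin":-3},{"x":0,"y":0,"z":0,"spin":-1},{"x":0,"y":0,"z":0,"spin":0},{"x":0,"y":0,"z":0,"spin":0},{"x":0,"y":0,"z":0,"spin":0},{"x":0,"y":0,"z":0,"spin":0}]'
python3 -c "
from h import *
go(.4455,.2525,.03,94)"
```

```text
clock: 11.92
tcp_pos: [0.442, 0.2442, 0.0816]
tool_rot: [-3.119, 0.01, 1.307]
contact_force: [-0.1, -0.6, -2.3]
width: 0.347
t 11.92 tcp [0.442  0.2442 0.0816] yaw 74.87 w 0.347 F [-0.1 -0.6 -2.3] -> tool shift [0.009  0.0014 0.0065] spin -19.13
clock: 12.75
tcp_pos: [0.4387, 0.2398, 0.0795]
tool_rot: [-3.11, 0.006, 1.649]
contact_force: [-0.7, 0.8, -2.0]
width: 0.341
t 12.75 tcp [0.4387 0.2398 0.0795] yaw 94.51 w 0.341 F [-0.7  0.8 -2. ] -> tool shift [0.0125 0.0094 0.0491] spin 0.51
```

```bash
python3 -m crank '[{"x":0.004,"y":0.003,"z":0.005,"spin":0.5},{"x":0.004,"y":0.003,"z":0.008,"spin":0},{"x":0.004,"y":0,"z":0.008,"spin":0},{"x":0,"y":0,"z":0.008,"spin":0},{"x":0,"y":0,"z":0.006,"spin":0},{"x":0,"y":0,"z":0.004,"spin":0},{"x":0,"y":0,"z":0.002,"spin":0},{"x":0,"y":0,"z":0,"spin":0},{"x":0,"y":0,"z":0,"spin":0},{"x":0,"y":0,"z":0,"spin":0}]'
python3 -c "
from h import *
go(.4455,.2525,.0246,94)"
```

```text
clock: 13.58
tcp_pos: [0.4416, 0.2529, 0.0318]
tool_rot: [-3.107, 0.008, 1.639]
contact_force: [0.4, 0.1, -2.7]
width: 0.342
t 13.58 tcp [0.4416 0.2529 0.0318] yaw 93.88 w 0.342 F [ 0.4  0.1 -2.7] -> tool shift [-0.0006  0.0042  0.0071] spin -0.12
```

```bash
python3 -m crank '[{"x":0,"y":0.001,"z":0.001,"spin":0},{"x":0,"y":0.001,"z":0.001,"spin":0},{"x":0,"y":0,"z":0.001,"spin":0},{"x":0,"y":0,"z":0.001,"spin":0},{"x":0,"y":0,"z":0.001,"spin":0},{"x":0,"y":0,"z":0,"spin":0},{"x":0,"y":0,"z":0,"spin":0},{"x":0,"y":0,"z":0,"spin":0},{"x":0,"y":0,"z":0,"spin":0},{"x":0,"y":0,"z":0,"spin":0}]' 1 10
python3 -c "
from h import *
go(.4455,.2525,.0246,94)"
```

```text
clock: 14.42
tcp_pos: [0.4453, 0.2534, 0.0281]
tool_rot: [-3.111, 0.006, 1.638]
contact_force: [-0.2, 0.2, -1.9]
width: 0.345
t 14.42 tcp [0.4453 0.2534 0.0281] yaw 93.85 w 0.345 F [-0.2  0.2 -1.9] -> tool shift [-0.0009  0.0003  0.0035] spin -0.15
```

```bash
python3 -m crank '[{"x":0,"y":0,"z":0.001,"spin":0},{"x":0,"y":0,"z":0.001,"spin":0},{"x":0,"y":0,"z":0.001,"spin":0},{"x":0,"y":0,"z":0.001,"spin":0},{"x":0,"y":0,"z":0,"spin":0},{"x":0,"y":0,"z":0,"spin":0},{"x":0,"y":0,"z":0,"spin":0},{"x":0,"y":0,"z":0,"spin":0},{"x":0,"y":0,"z":0,"spin":0},{"x":0,"y":0,"z":0,"spin":0}]' 1 10
python3 -c "
from h import *
go(.4455,.2525,.0246,94)"
```

```text
clock: 15.25
tcp_pos: [0.4452, 0.2535, 0.0246]
tool_rot: [-3.111, 0.006, 1.638]
contact_force: [-1.3, -0.4, 0.8]
width: 0.344
t 15.25 tcp [0.4452 0.2535 0.0246] yaw 93.86 w 0.344 F [-1.3 -0.4  0.8] -> tool shift [-0.001   0.0002 -0.    ] spin -0.14
```

It is resting on the mat (Fz went from −2 to +0.8). I release and rise.

```bash
python3 -m crank '[{"x":0,"y":0,"z":0,"spin":0},{"x":0,"y":0,"z":0,"spin":0},{"x":0,"y":0,"z":0,"spin":0},{"x":0,"y":0,"z":0,"spin":0},{"x":0,"y":0,"z":0,"spin":0},{"x":0,"y":0,"z":0,"spin":0},{"x":0,"y":0,"z":0,"spin":0},{"x":0,"y":0,"z":0,"spin":0},{"x":0,"y":0,"z":0,"spin":0},{"x":0,"y":0,"z":0,"spin":0}]' 0
python3 -m crank '[{"x":0,"y":0,"z":-0.005,"spin":0},{"x":0,"y":0,"z":-0.01,"spin":0},{"x":0,"y":0,"z":-0.02,"spin":0},{"x":0,"y":0,"z":-0.03,"spin":0},{"x":0,"y":0,"z":-0.03,"spin":0},{"x":0,"y":0,"z":-0.03,"spin":0},{"x":0,"y":0,"z":-0.03,"spin":0},{"x":0,"y":0,"z":-0.02,"spin":0},{"x":0,"y":0,"z":-0.01,"spin":0},{"x":0,"y":0,"z":0,"spin":0}]'
python3 - <<'E'
from h import *
im=cv2.imread('pics/top0.png')[:,:,::-1].copy(); c=r.camera_info('top'); hsv=cv2.cvtColor(im,cv2.COLOR_RGB2HSV)
for box in [(370,215,395,245),(375,235,395,245),(420,235,440,255)]:
    for h in [(0,8),(172,180)]:
        try: m=mask(im,box,h,60,60); print('red',box,m.mean(0),cast(c,[m.mean(0)],.084).round(4))
        except ValueError: pass
# handle top face: brighter yellow
m=mask(im,(395,220,425,245),(22,35),110,190); print('handle top',rect(cast(c,m,.126)),m.min(0),m.max(0))
go(.55,-.24,.25,75)
c,im=shot('wrist'); cv2.imwrite('pics/w3.png',im[:,:,::-1]); np.save('pics/w3.npy',c)
E
```

```text
clock: 16.08
tcp_pos: [0.447, 0.254, 0.0254]
tool_rot: [-3.114, 0.005, 1.638]
contact_force: [0.5, 0.9, -0.1]
width: 0.971
clock: 16.92
tcp_pos: [0.4505, 0.2548, 0.2245]
tool_rot: [-3.114, 0.006, 1.638]
contact_force: [0.3, -0.3, 0.4]
width: 0.999Traceback (most recent call last):
  File "<stdin>", line 8, in <module>
  File "h.py", line 19, in mask
    return max(cs,key=cv2.contourArea)[:,0].astype(float)
           ~~~^^^^^^^^^^^^^^^^^^^^^^^^
ValueError: max() iterable argument is empty
```

```bash
python3 - <<'E'
from h import *
c,im=shot('wrist'); cv2.imwrite('pics/w3.png',im[:,:,::-1])
m=mask(im,(240,60,420,322),(50,85),60,25); print('mat',rect(cast(c,m,.004)))
d=mask(im,(290,60,380,300),(0,180),0,0,38); print('handle',rect(cast(c,d,.044)),d.min(0),d.max(0))
o=mask(im,(290,200,380,320),(3,20),120,60); print('head',rect(cast(c,o,.044)))
go(.57,-.24,.25,75)
E
python3 -m crank '[{"x":-0.015,"y":0.003,"z":-0.003,"spin":0},{"x":-0.028,"y":0.005,"z":-0.003,"spin":0},{"x":-0.032,"y":0.006,"z":-0.003,"spin":0},{"x":-0.032,"y":0.006,"z":-0.003,"spin":0},{"x":-0.032,"y":0.006,"z":-0.003,"spin":0},{"x":-0.032,"y":0.006,"z":-0.003,"spin":0},{"x":-0.032,"y":0.006,"z":0,"spin":0},{"x":-0.032,"y":0.006,"z":0,"spin":0},{"x":-0.028,"y":0.006,"z":0,"spin":0},{"x":-0.015,"y":0.004,"z":0,"spin":0}]'
python3 -c "
from h import *
go(.57,-.24,.25,75)"
```

```text
mat (array([0.4494, 0.2517]), array([148.8, 218.7]), 3.2)
handle (array([0.4251, 0.2525]), array([ 28.8, 111.1]), 4.0) [302. 146.] [333. 265.]
head (array([0.5053, 0.2581]), array([49.8, 63.8]), 4.1)
t 16.97 tcp [0.4503 0.2547 0.2234] yaw 93.87 w 0.997 F [0.6 0.  0.9] -> tool shift [-0.5018  0.0854 -0.0261] spin 18.87
clock: 17.8
tcp_pos: [0.5156, -0.0269, 0.2219]
tool_rot: [-3.085, 0.003, 1.648]
contact_force: [0.0, -0.5, -1.2]
width: 1.005
t 17.8 tcp [ 0.5156 -0.0269  0.2219] yaw 94.41 w 1.005 F [ 0.  -0.5 -1.2] -> tool shift [-0.2167  0.0363 -0.0296] spin 19.41
```

```bash
python3 -m crank '[{"x":-0.02,"y":0.003,"z":-0.005,"spin":2},{"x":-0.028,"y":0.002,"z":-0.005,"spin":3},{"x":-0.03,"y":0.002,"z":-0.005,"spin":3},{"x":-0.03,"y":0,"z":-0.005,"spin":3},{"x":-0.03,"y":0,"z":-0.005,"spin":3},{"x":-0.03,"y":-0.002,"z":-0.005,"spin":3},{"x":-0.025,"y":-0.002,"z":0,"spin":2},{"x":-0.01,"y":0,"z":0,"spin":0},{"x":0,"y":0,"z":0,"spin":0},{"x":0,"y":0,"z":0,"spin":0}]'
python3 - <<'E'
from h import *
go(.57,-.24,.25,75)
c,im=shot('wrist'); cv2.imwrite('pics/w4.png',im[:,:,::-1]); print(c['eye'],c['rotation'])
E
```

```text
clock: 18.63
tcp_pos: [0.4922, -0.2361, 0.2303]
tool_rot: [-3.052, 0.016, 1.297]
contact_force: [-0.6, -1.0, 0.4]
width: 0.996
t 18.63 tcp [ 0.4922 -0.2361  0.2303] yaw 74.29 w 0.996 F [-0.6 -1.   0.4] -> tool shift [ 0.017   0.0739 -0.0267] spin -0.71
[ 0.43324266 -0.21696278  0.38729522] [-0.18394171  0.01644048  1.29721759]
```

View pics/w4.png

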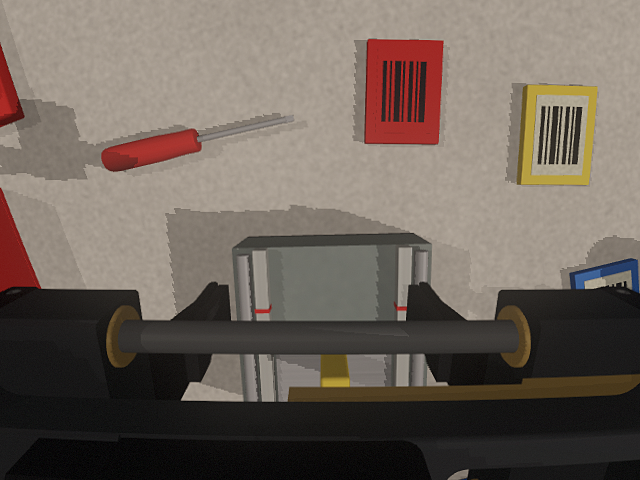

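Wrist view: the port's rail marks are at (263,311) and (401,308), the port front at row ~245, and the yellow handle front at (335,370). I locate the port from the marks.

```bash
cat > port.py <<'E'
from h import *
c=r.camera_info('wrist'); im=cv2.imread('pics/w4.png')[:,:,::-1].copy()
P=[]
for box in [(250,298,280,322),(385,298,408,322)]:
    ms=[]
    for h in [(0,8),(172,180)]:
        try: ms.append(mask(im,box,h,100,90))
        except ValueError: pass
    m=max(ms,key=lambda q:cv2.contourArea(q.astype(np.float32))); print(m.min(0),m.max(0)); P.append(cast(c,[(m.min(0)+m.max(0))/2],.084)[0])
P=np.array(P); e=P[0]-P[1]  # left in image = -y side
L=np.linalg.norm(e); y=-e/L; x=np.array([y[1],-y[0],0]); mid=P.mean(0)
print('marks',P.round(4),'sep',L.round(4),'yaw',np.degrees(np.arctan2(x[1],x[0])).round(2),'centre',(mid+.045*x)[:2].round(4),'grip',(mid+.054*x)[:2].round(4))
h=mask(im,(310,345,365,400),(20,35),100,80); print(h.min(0),h.max(0),'handle front (px)'); g=mid+.042*x; print('expected handle front foot px',proj(c,[[*(g+.012*y)[:2],.076],[*(g-.012*y)[:2],.076],[*(g+.012*y)[:2],.126],[*(g-.012*y)[:2],.126]]).round(1))
G=mid+.054*x; ct=r.camera_info('top'); cs=r.camera_info('scene'); print('top/scene px of handle top',proj(ct,[[G[0],G[1],.126]]),proj(cs,[[G[0],G[1],.126]]))
go(G[0],G[1],.18,np.degrees(np.arctan2(x[1],x[0]))+90)
E
python3 port.py
```

```text
[254. 304.] [271. 313.]
[394. 303.] [406. 310.]
marks [[ 0.5264 -0.299   0.084 ]
 [ 0.5568 -0.1812  0.084 ]] sep 0.1217 yaw -14.45 centre [ 0.5852 -0.2513] grip [ 0.5939 -0.2536]
[321. 354.] [349. 387.] handle front (px)
expected handle front foot px [[344.4 347.3]
 [318.6 347.7]
 [347.9 375.8]
 [317.7 376.2]]
top/scene px of handle top [[410.15455081 232.5300345 ]] [[246.76435324 197.36608298]]
t 18.68 tcp [ 0.4921 -0.2356  0.2301] yaw 74.34 w 1.001 F [-0.1  0.2 -0.8] -> tool shift [0.011  0.1069 0.0405] spin -1.21
```

```bash
python3 -m crank '[{"x":0.003,"y":0.008,"z":0,"spin":-0.5},{"x":0.003,"y":0.015,"z":0.003,"spin":-0.5},{"x":0.003,"y":0.015,"z":0.005,"spin":0},{"x":0.002,"y":0.015,"z":0.005,"spin":0},{"x":0,"y":0.015,"z":0.005,"spin":0},{"x":0,"y":0.015,"z":0.005,"spin":0},{"x":0,"y":0.01,"z":0.005,"spin":0},{"x":0,"y":0.005,"z":0,"spin":0},{"x":0,"y":0,"z":0,"spin":0},{"x":0,"y":0,"z":0,"spin":0}]'
python3 -c "
from h import *
go(.5943,-.2518,.10,75); print(r.sense()['tool_rot'])"
```

```text
clock: 19.52
tcp_pos: [0.599, -0.232, 0.1882]
tool_rot: [-3.05, 0.008, 1.341]
contact_force: [-0.1, 0.1, 0.9]
width: 1.001
t 19.52 tcp [ 0.599  -0.232   0.1882] yaw 76.83 w 1.001 F [-0.1  0.1  0.9] -> tool shift [-0.0197  0.008   0.088 ] spin 1.83
[-3.05003411  0.00818311  1.34091914]
```

```bash
python3 -m crank '[{"x":-0.004,"y":0.002,"z":0.003,"spin":0.9},{"x":-0.005,"y":0.002,"z":0.003,"spin":0.9},{"x":-0.005,"y":0.002,"z":0.005,"spin":0},{"x":-0.005,"y":0.002,"z":0.005,"spin":0},{"x":0,"y":0,"z":0.005,"spin":0},{"x":0,"y":0,"z":0.005,"spin":0},{"x":0,"y":0,"z":0.005,"spin":0},{"x":0,"y":0,"z":0,"spin":0},{"x":0,"y":0,"z":0,"spin":0},{"x":0,"y":0,"z":0,"spin":0}]'
python3 - <<'E'
from h import *
go(.5943,-.2518,.10,75); print(r.sense()['tool_rot'])
E
```

```text
clock: 20.35
tcp_pos: [0.5975, -0.2538, 0.1545]
tool_rot: [-3.05, 0.011, 1.306]
contact_force: [-0.9, 0.4, -0.5]
width: 1.004
t 20.35 tcp [ 0.5975 -0.2538  0.1545] yaw 74.81 w 1.004 F [-0.9  0.4 -0.5] -> tool shift [0.0017 0.0013 0.0546] spin -0.19
[-3.05044433  0.01141294  1.30562324]
```

```bash
python3 -m crank '[{"x":0.001,"y":0,"z":0.005,"spin":0},{"x":0,"y":0,"z":0.008,"spin":0},{"x":0,"y":0,"z":0.01,"spin":0},{"x":0,"y":0,"z":0.01,"spin":0},{"x":0,"y":0,"z":0.009,"spin":0},{"x":0,"y":0,"z":0.007,"spin":0},{"x":0,"y":0,"z":0.004,"spin":0},{"x":0,"y":0,"z":0,"spin":0},{"x":0,"y":0,"z":0,"spin":0},{"x":0,"y":0,"z":0,"spin":0}]'
python3 - <<'E'
from h import *
go(.5943,-.2518,.10,75); print(r.sense()['tool_rot'])
c,im=shot('scene'); o=cv2.resize(im[130:270,170:340],(720,593),interpolation=cv2.INTER_CUBIC); cv2.imwrite('pics/s5c.png',o[:,:,::-1])
E
```

```text
clock: 21.18
tcp_pos: [0.5919, -0.2509, 0.0947]
tool_rot: [-3.048, 0.011, 1.307]
contact_force: [-0.6, 0.7, 0.1]
width: 0.998
t 21.18 tcp [ 0.5919 -0.2509  0.0947] yaw 74.86 w 0.998 F [-0.6  0.7  0.1] -> tool shift [-0.0003  0.0021 -0.0055] spin -0.14
[-3.04842399  0.01076343  1.30662741]
```

View pics/s5c.png

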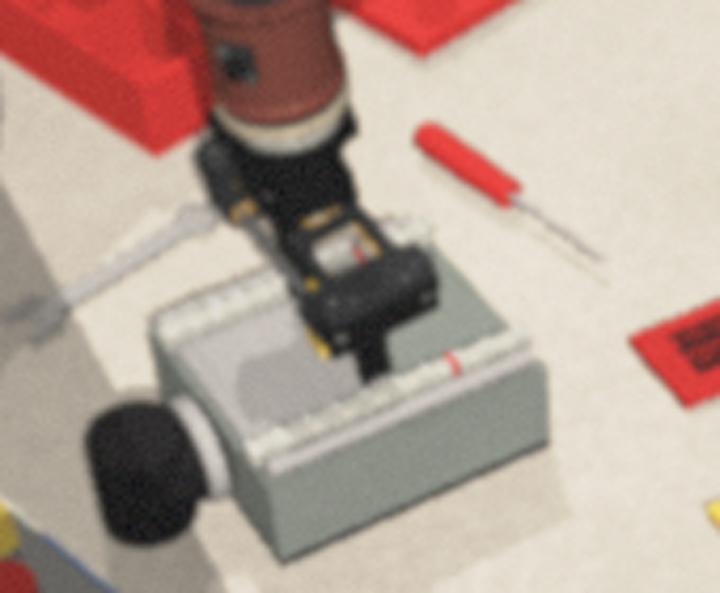

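The fingers straddle the yellow handle, seen at crop (320,340), inside the rails. I raise by 5 mm and then close.

```bash
python3 -m crank '[{"x":0,"y":0.001,"z":-0.002,"spin":0},{"x":0,"y":0.001,"z":-0.003,"spin":0},{"x":0,"y":0,"z":0,"spin":0},{"x":0,"y":0,"z":0,"spin":0},{"x":0,"y":0,"z":0,"spin":0},{"x":0,"y":0,"z":0,"spin":0},{"x":0,"y":0,"z":0,"spin":0},{"x":0,"y":0,"z":0,"spin":0},{"x":0,"y":0,"z":0,"spin":0},{"x":0,"y":0,"z":0,"spin":0}]'
python3 -m crank '[{"x":0,"y":0,"z":0,"spin":0},{"x":0,"y":0,"z":0,"spin":0},{"x":0,"y":0,"z":0,"spin":0},{"x":0,"y":0,"z":0,"spin":0},{"x":0,"y":0,"z":0,"spin":0},{"x":0,"y":0,"z":0,"spin":0},{"x":0,"y":0,"z":0,"spin":0},{"x":0,"y":0,"z":0,"spin":0},{"x":0,"y":0,"z":0,"spin":0},{"x":0,"y":0,"z":0,"spin":0}]' 1 55
python3 -c "
from h import *
go(.5943,-.2518,.10,75); print(r.sense()['tool_rot'])"
```

```text
clock: 22.07
tcp_pos: [0.5965, -0.2526, 0.1034]
tool_rot: [-3.054, 0.012, 1.307]
contact_force: [-0.3, 0.3, -0.7]
width: 1.002
clock: 22.9
tcp_pos: [0.5962, -0.2524, 0.1029]
tool_rot: [-3.053, 0.012, 1.307]
contact_force: [0.3, -0.8, 0.1]
width: 0.327
t 22.9 tcp [ 0.5962 -0.2524  0.1029] yaw 74.86 w 0.327 F [ 0.3 -0.8  0.1] -> tool shift [ 0.0002 -0.0018  0.0031] spin -0.14
[-3.05322068  0.01195793  1.30659423]
```

```bash
python3 -m crank '[{"x":0,"y":0,"z":0,"spin":0},{"x":0,"y":0,"z":0,"spin":0},{"x":0,"y":0,"z":0,"spin":0},{"x":0,"y":0,"z":0,"spin":0},{"x":0,"y":0,"z":0,"spin":0},{"x":0,"y":0,"z":0,"spin":0},{"x":0,"y":0,"z":0,"spin":0},{"x":0,"y":0,"z":0,"spin":0},{"x":0,"y":0,"z":0,"spin":0},{"x":0,"y":0,"z":0,"spin":0}]' 1 55
python3 -c "
from h import *
g=[.5962,-.2524,.1029]; a=np.radians(-15)
go(g[0]-.04*np.cos(a),g[1]-.04*np.sin(a),g[2],75); print(r.sense()['tool_rot'],r.sense()['wrist_torque'])"
```

```text
clock: 23.73
tcp_pos: [0.5961, -0.2529, 0.1029]
tool_rot: [-3.053, 0.012, 1.308]
contact_force: [0.4, -1.2, 0.4]
width: 0.276
t 23.73 tcp [ 0.5961 -0.2529  0.1029] yaw 74.94 w 0.276 F [ 0.4 -1.2  0.4] -> tool shift [ 0.0005 -0.0399  0.0036] spin -0.06
[-3.05319303  0.01225819  1.30801808] [ 0.21541167 -0.13194509  0.32148042]
```

The grip reads 24 mm, matching the handle. Now I pull in small steps.

```bash
python3 -m crank '[{"x":0,"y":-0.003,"z":0.0003,"spin":0},{"x":0,"y":-0.004,"z":0.0004,"spin":0},{"x":0,"y":-0.004,"z":0.0004,"spin":0},{"x":0,"y":-0.004,"z":0.0004,"spin":0},{"x":0,"y":-0.004,"z":0.0004,"spin":0},{"x":0,"y":-0.003,"z":0.0003,"spin":0},{"x":0,"y":0,"z":0,"spin":0},{"x":0,"y":0,"z":0,"spin":0},{"x":0,"y":0,"z":0,"spin":0},{"x":0,"y":0,"z":0,"spin":0}]'
python3 -c "
from h import *
g=np.array([.5961,-.2526,.1029]); a=np.radians(-15); x=np.array([np.cos(a),np.sin(a),0])
go(*(g-.04*x),75); s=r.sense(); print(s['tool_rot'],'open',-(s['tcp_pos']-g)@x,'F along x',s['contact_force']@x)"
```

```text
clock: 24.57
tcp_pos: [0.5767, -0.248, 0.1029]
tool_rot: [-3.067, 0.014, 1.308]
contact_force: [5.1, -2.1, -2.6]
width: 0.273
t 24.57 tcp [ 0.5767 -0.248   0.1029] yaw 74.96 w 0.273 F [ 5.1 -2.1 -2.6] -> tool shift [ 0.0006 -0.0201  0.0015] spin -0.04
[-3.06747285  0.013642    1.30838356] open 0.019879502060490384 F along x 5.502669798090699
```

```bash
python3 -m crank '[{"x":0,"y":-0.003,"z":0.0002,"spin":0},{"x":0,"y":-0.004,"z":0.0003,"spin":0},{"x":0,"y":-0.004,"z":0.0003,"spin":0},{"x":0,"y":-0.004,"z":0.0003,"spin":0},{"x":0,"y":-0.003,"z":0.0002,"spin":0},{"x":0,"y":-0.002,"z":0.0002,"spin":0},{"x":0,"y":0,"z":0,"spin":0},{"x":0,"y":0,"z":0,"spin":0},{"x":0,"y":0,"z":0,"spin":0},{"x":0,"y":0,"z":0,"spin":0}]'
python3 -c "
from h import *
g=np.array([.5961,-.2526,.1029]); a=np.radians(-15); x=np.array([np.cos(a),np.sin(a),0])
go(*(g-.04*x),75); s=r.sense(); print(s['tool_rot'],'open',-(s['tcp_pos']-g)@x,'F along x',s['contact_force']@x)"
```

```text
clock: 25.4
tcp_pos: [0.5618, -0.2443, 0.1029]
tool_rot: [-3.088, 0.015, 1.309]
contact_force: [7.5, -2.9, -4.1]
width: 0.274
t 25.4 tcp [ 0.5618 -0.2443  0.1029] yaw 75.0 w 0.274 F [ 7.5 -2.9 -4.1] -> tool shift [ 0.0008 -0.0047  0.0002] spin 0.0
[-3.08830144  0.01539015  1.30900156] open 0.035331389732446046 F along x 8.017332096326584
```

```bash
python3 -m crank '[{"x":0,"y":-0.002,"z":0.0001,"spin":0},{"x":0,"y":-0.002,"z":0.0001,"spin":0},{"x":0,"y":-0.002,"z":0,"spin":0},{"x":0,"y":0,"z":0,"spin":0},{"x":0,"y":0,"z":0,"spin":0},{"x":0,"y":0,"z":0,"spin":0},{"x":0,"y":0,"z":0,"spin":0},{"x":0,"y":0,"z":0,"spin":0},{"x":0,"y":0,"z":0,"spin":0},{"x":0,"y":0,"z":0,"spin":0}]'
python3 - <<'E'
from h import *
g=np.array([.5961,-.2526,.1029]); a=np.radians(-15); x=np.array([np.cos(a),np.sin(a),0])
go(*(g-.04*x),75); s=r.sense(); print(s['tool_rot'],'open',-(s['tcp_pos']-g)@x,'F along x',s['contact_force']@x)
c,im=shot('wrist'); cv2.imwrite('pics/w6.png',im[:,:,::-1])
c,im=shot('scene'); o=cv2.resize(im[150:270,190:330],(700,600),interpolation=cv2.INTER_CUBIC); cv2.imwrite('pics/s6c.png',o[:,:,::-1])
E
```

```text
clock: 26.23
tcp_pos: [0.5617, -0.2442, 0.103]
tool_rot: [-3.11, 0.017, 1.309]
contact_force: [7.1, -4.5, -3.7]
width: 0.273
t 26.23 tcp [ 0.5617 -0.2442  0.103 ] yaw 75.0 w 0.273 F [ 7.1 -4.5 -3.7] -> tool shift [ 0.0008 -0.0046  0.0002] spin 0.0
[-3.11042452  0.0166232   1.30907864] open 0.03540026389659658 F along x 7.998387771225676
```

View pics/s6c.png

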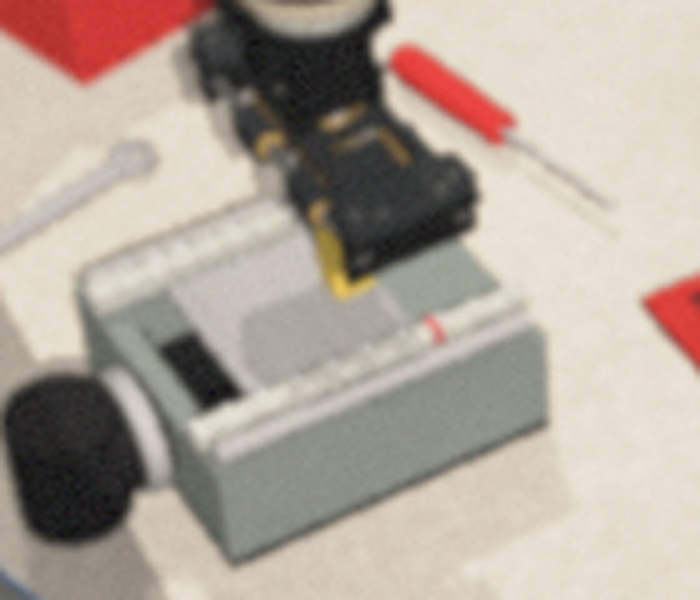

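View pics/w6.png

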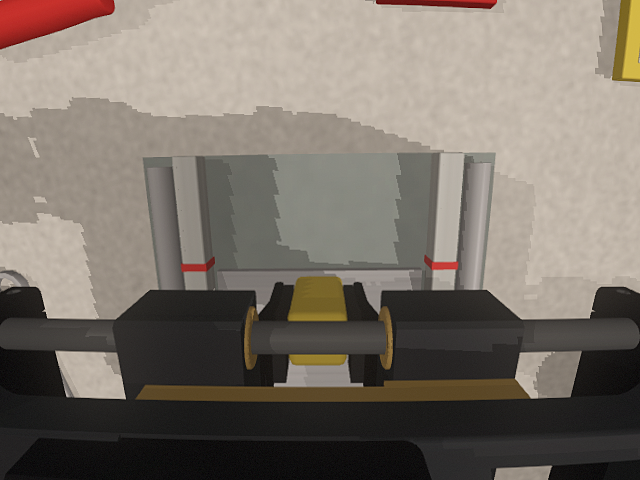

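The scene crop shows the gate part open, with the plate edge near the red mark (433,328). In the wrist view the plate's front edge is at row ~270, and the marks are at (198,265) and (441,263). I measure the opening from these.

```bash
cat > gate.py <<'E'
from h import *
def opening(c,im,v=0):
    P=[]
    for box in [(165,235,225,290),(415,235,470,290)]:
        ms=[]
        for h in [(0,8),(172,180)]:
            try: ms.append(mask(im,box,h,110,90))
            except ValueError: pass
        m=max(ms,key=lambda q:cv2.contourArea(q.astype(np.float32))); mm=(m.min(0)+m.max(0))/2; P.append(cast(c,[mm],.084)[0])
    P=np.array(P); y=P[1]-P[0]; L=np.linalg.norm(y); y/=L; x=np.array([y[1],-y[0],0]); g=im.mean(2); 
    E=[]
    for col in (235,250,265,375,390,405):
        d=np.diff(cv2.GaussianBlur(g,(5,3),0)[240:290,col]); E.append((col,241+int(np.argmax(np.abs(d)))))
    e=cast(c,E,.0755)
    print(E,'sep',L.round(4),'yaw',np.degrees(np.arctan2(x[1],x[0])).round(2),'edge behind marks mm',((e-P.mean(0))@x*1000).round(1))
if __name__=='__main__':
    c=r.camera_info('wrist'); opening(c,cv2.imread('pics/w6.png')[:,:,::-1].copy())
E
python3 gate.py
```

```text
[(235, 271), (250, 271), (265, 271), (375, 270), (390, 270), (405, 270)] sep 0.1217 yaw -14.19 edge behind marks mm [6.5 6.6 6.6 6.5 6.6 6.7]
```

```bash
python3 -m crank '[{"x":0,"y":-0.002,"z":0,"spin":0},{"x":0,"y":-0.002,"z":0,"spin":0},{"x":0,"y":-0.002,"z":0,"spin":0},{"x":0,"y":-0.002,"z":0,"spin":0},{"x":0,"y":-0.001,"z":0,"spin":0},{"x":0,"y":-0.001,"z":0,"spin":0},{"x":0,"y":-0.001,"z":0,"spin":0},{"x":0,"y":-0.001,"z":0,"spin":0},{"x":0,"y":-0.001,"z":0,"spin":0},{"x":0,"y":-0.001,"z":0,"spin":0}]'
python3 - <<'E'
from gate import *
g=np.array([.5961,-.2526,.1029]); a=np.radians(-15); x=np.array([np.cos(a),np.sin(a),0])
for i in range(3):
    s=r.sense(); print(s['clock'],s['tool_rot'],'open',-(s['tcp_pos']-g)@x,'F along x',s['contact_force']@x)
    c,im=shot('wrist')
cv2.imwrite('pics/w7.png',im[:,:,::-1]); opening(c,im)
go(*(g-.04*x),75)
E
```

```text
clock: 27.17
tcp_pos: [0.5555, -0.2426, 0.103]
tool_rot: [-3.137, 0.018, 1.309]
contact_force: [9.0, -4.2, -6.2]
width: 0.274
27.1667 [-3.13698992  0.01812617  1.3086863 ] open 0.041817814599774274 F along x 9.765857810263748
27.2167 [-3.13704218  0.01812271  1.30864312] open 0.04189179266816139 F along x 9.092286186476224
27.2667 [-3.13689724  0.01810842  1.30856588] open 0.04190460920251782 F along x 8.443595102140394
[(235, 270), (250, 270), (265, 270), (375, 269), (390, 269), (405, 269)] sep 0.1219 yaw -14.24 edge behind marks mm [0.6 0.6 0.7 0.5 0.6 0.6]
t 27.32 tcp [ 0.5554 -0.2426  0.103 ] yaw 74.98 w 0.27 F [ 8.3 -4.2 -6.4] -> tool shift [0.0009 0.0019 0.0001] spin -0.02
```

Run:
```python
from gate import *
c,im=shot('top'); cv2.imwrite('pics/t8.png',im[:,:,::-1])
g=np.array([.5961,-.2526,.1029]); a=np.radians(-15); x=np.array([np.cos(a),np.sin(a),0])
s=r.sense(); print(s['clock'],'open',-(s['tcp_pos']-g)@x,s['contact_force'],s['width'])
```

```text
27.3667 open 0.041897658483444 [ 7.61432627 -4.10352108 -5.6406362 ] 0.2698439009583579
```

View pics/t8.png

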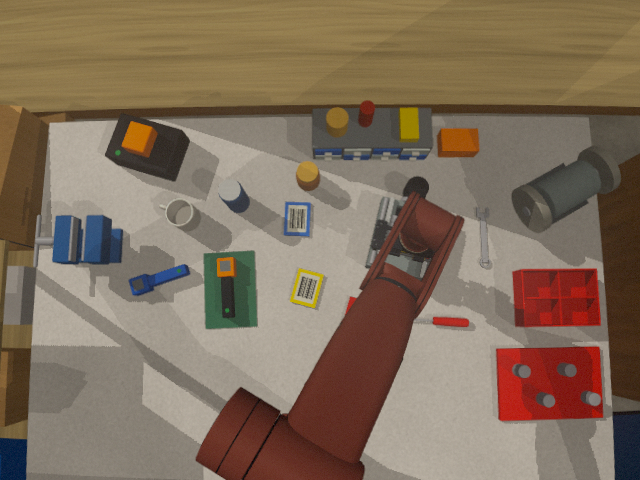

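The scanner lies upright on its mat at (227,285), everything else is where it was, and the gate is held steady. Handing in.

```bash
python3 -c "
from bench import r
print(r.job_done())"
```

```text
the job is handed in; nothing more can be done
None
```

I handed the job in at about 27 s, with the gate held about half open; `job_done` reported no verdict.

- **Scan:** I gripped the scanner (29.7 mm measured for the 30 mm handle) and held it still for about 2.5 s with its window about 5 cm above the yellow tag's code. The arm's pose put the window within about 1 mm of the code centre. A head-edge measurement taken just before the last 6 mm correction agreed with it to about 2 mm. The tilt was about 2° and the body was in line with the bars to within 1°.
- **Return:** I laid the scanner gently on the mat and let go of it. The wrist camera then measured its grip within about 6 mm of the mat centre, and the last top picture shows it upright there.
- **Gate:** I gripped the yellow handle (24.0 mm measured) and pulled. At hand-in the gate was at 0.0419 m by arm position, 0.039 m by the plate edge against the red marks, and about 0.041 m by the 8–9 N spring force. The largest opening measured was 0.0419 m, well under three quarters.
- **Disagreements:** The opening measures differ by about 2.5 mm. The measured spacing of the red marks (122 mm) came out below the true 126 mm because the marks were partly hidden or seen together with their side faces. The tool drifted up to 5° off vertical on the way to the port, without harm to the handle grasp.
- **Other things:** Everything else visible in the last top picture is where it started; the arm partly hid the red tag and the screwdriver's tip.

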